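Aim, clamp and load the swivel feeder

TASK

Loosen the wing knob on the side of the swivel feeder, swing its head by the black post until the pointer lines up with the brass index tab, and tighten the knob fully again. Then set the aluminium layout block down on the outer half of the tray, lengthwise and without dropping it, so that its weight tips the tray outward, and leave it lying there; do not force the head round while it is clamped, and do not push the other things about.

Things in the scene. Friction and masses are not known exactly. Their poses are not given: they have to be found in the camera images.
- feeder_base: the swivel feeder's grey base, standing fixed on the table: a round foot 210 mm across and 12 mm high with a tongue and a sloping clamp housing (top about 67 mm high) on its right (-y) side, reaching 140 mm from the axis. Origin on the table on the vertical swivel axis; x points away from the robot, z up.
- index_tab: brass index tab with a pointed nose, fixed on the rim of the round foot, 38 mm high. Origin on the table on the swivel axis; the tab stands on its -x side (toward the robot). Its yaw is the yaw that the swivel head must be brought to. It cannot move.
- index_tip (a point): tip of the index tab's nose, 87 mm from the swivel axis, 32 mm high; axes as index_tab.
- swivel_head (a joint): angle of the aluminium swivel head on the base about the vertical axis, rad, counterclockwise from above positive, range -0.6 to 1.0; 0 = head yaw equals base yaw. It is clamped by friction while the knob is tight (it slips only at 2 to 3 N m; do not force it), turns against about 0.2 N m when the knob is loose, and stays where it is left.
- pointer_tip (a point): tip of the head's pointer, 85 mm from the swivel axis and 32 mm high, on the head's -x side, opposite the tray; axes are the head's (x along the tray, outward). When the head is set right the tip stands right before the nose of the index tab (2 mm apart).
- handle_grip (a point): point on the black round post (16 mm diameter, upright) by which the head is swung: on its axis, 75 mm above the table, 95 mm from the swivel axis on the head's +y side. The post stands free from 39 mm to 97 mm above the table, on an arm 22 mm wide; axes are the head's.
- clamp_knob (a joint): angle of the clamp knob, rad: 0 = fully tight (stop), grows counterclockwise seen from outside as it is loosened, up to the stop at 1.3 (quarter-turn clamp). The head is free above about 0.8; loosen it well beyond 0.9. It turns against up to about 0.3 N m and stays where it is left. Tight means under 0.18.
- knob_grip (a point): middle of the knob's wing: a black bar 56 mm long, 16 mm thick and 22 mm deep. z is the knob's axis, pointing out of the sloping housing (leaning 0.6 rad from vertical to the base's -y side); x runs along the bar, y across its 16 mm thickness (grasp along y). The sloping face lies 31 mm below this point along the axis, the end of the bar 11 mm above it. Turns with the knob.
- tip_tray (a joint): tilt of the tray, rad: 0 = level and resting on its inner stop, 0.32 = tipped fully outward (outer end down). It is tail-heavy and stays level when empty; the block's weight on the outer half tips it.
- tray_load (a point): loading point on the tray floor's upper surface, 70 mm above the table when level, 90 mm from the swivel axis and 45 mm outward of the tray's pivot; x points outward along the tray, z up from the floor. The floor is 68 mm wide between two side lips 4 mm high; at x = +37 mm stands the end lip, 10 mm high; at x = -77 mm begins a counterweight bar 14 mm high.
- block_center (a point): centre of the loose aluminium layout block, 22 x 70 x 18 mm (x, y, z of its frame), 0.08 to 0.16 kg, lying on the table with z up; 9 mm above its underside. Grasp along its x.
- glue_center (a point): middle of a glue stick standing upright, 26 mm diameter, 92 mm high, loose; leave alone.
- foil_center (a point): middle of a roll of copper foil lying flat, 61 mm diameter, 7 mm high, loose; leave alone.

How it is judged:
On the way, in this order (a step that is already met when the one before it is completed fails the run):
1. the clamp knob is loosened (beyond 0.9 rad) (value of joint clamp_knob above 0.9 rad), for 0.1 s.
2. with the knob loose, the head's pointer is brought in line with the index tab (within 0.06 rad) (angle between the y axis of pointer_tip and the y axis of index_tip, either way round below 0.06 rad and value of joint clamp_knob above 0.8 rad), for 0.2 s.
3. the knob is tight again (under 0.18 rad) with the head still on the index (angle between the y axis of pointer_tip and the y axis of index_tip, either way round below 0.06 rad and value of joint clamp_knob below 0.18 rad), for 0.2 s.
4. the block lies on the outer half of the tray and has tipped it outward (x of block_center in the frame of tray_load between -0.03 and 0.03 m and y of block_center in the frame of tray_load between -0.024 and 0.024 m and z of block_center in the frame of tray_load between 0.003 and 0.016 m and value of joint tip_tray above 0.25 rad), for 0.2 s.
At the end, for the whole second after the job is handed in: The pointer is in line with the index tab within 0.06 rad (about 3.5 degrees), the knob is tight (under 0.18 rad), the layout block lies at rest flat on the tray with its centre within 30 mm (along) and 24 mm (across) of the loading point, and the tray is tipped outward by more than 0.25 rad (all of step 3 and all of step 4 and linear speed of layout_block below 0.02 m/s); the robot touches nothing.
It fails at once if the head is forced round (over 0.4 rad/s) while the knob is still tight (under 0.45 rad) (value of joint clamp_knob below 0.45 rad and (velocity of joint swivel_head above 0.4 rad/s or velocity of joint swivel_head below -0.4 rad/s)).
It fails at once if the glue stick is pushed away (over 25 mm) or knocked over (distance of glue_center from where it was at the start of the episode above 0.025 m or angle between glue_center's own z axis and vertical above 0.5 rad).
It fails at once if the copper foil roll is moved by more than 25 mm (distance of foil_center from where it was at the start of the episode above 0.025 m).
It fails at once if the layout block is dropped or thrown (falls free at more than 0.7 m/s) (linear speed of layout_block above 0.7 m/s and contact force between the fingers and layout_block below 0.1 N).
It also fails if it takes over 72 s, if anything falls off the work surface, if the arm or the gripper's body presses on something with over 40 N, if the wrist force passes 120 N, or if a joint passes its speed limit or range.

ROBOT

A 7-joint arm with a two-finger parallel gripper is mounted at the origin on a cart in front of the work surface, level with it; the furniture and walls round the work are solid. World frame = base frame: x ahead of the robot, y to its left, z up, the work surface at z = 0. Lengths are in m, angles in rad, forces in N, time in s.
With the tool pointing down it reaches from about 0.4 to 0.9 m from the base axis. Payload 5.5 kg.
Tool frame: the origin (TCP) lies midway between the tips of the shut fingers; the grasp point (between the pads) lies 19 mm behind it (manip.grip_depth is the distance from the TCP to the grasp point, in m); z points along the fingers, x is the direction in which the jaws open and shut, and the axes are right-handed (so a half turn about z gives the same grasp; the last joint's range is limited). The gripper opens to 92 mm and grips with 3 to 60 N. Pads are 19 mm wide; open, the fingers measure 130 mm over their backs; the gripper's body (75 mm by 190 mm) begins 47 mm behind the grasp point.
Start: joints at [1.546, 0.501, -0.427, 1.55, 0.221, 1.138, -0.21], TCP at [0.185, -0.623, 0.227] pointing down, gripper open.
Joint ranges: [-2.88, 2.88], [-0.31, 2.03], [-1.54, 1.56], [0.2, 2.42], [-1.41, 4.55], [0.19, 2.02], [-2.57, 2.57]. Speed limits (rad/s): [2.57, 2.57, 3.14, 3.14, 3.14, 3.14, 3.14].

INTERFACE

Orientations are given as a unit quaternion [x, y, z, w].
In Python, from bench import manip, effector, viewer gives the robot as it stands. Calls block until the motion is done:
- manip.move_pose(position, orientation): joint-space move of the TCP to a pose.
- manip.servo_line(position, ori=None, vel=0.15): straight line of the TCP; ori=None keeps the orientation; vel is the mean speed in m/s.
- manip.movej(angles): joint-space move.
- effector.open_jaws() and effector.close(f_grip=None): open the fingers fully, or close them until they stop; f_grip is the grip in N (None keeps the last).
- manip.sleep(seconds).
- manip.solve_ik(position, orientation): joint angles nearest the present ones, or None.
- viewer.get_image(name): name is "scene" or "top"; returns the picture (384x512x3 uint8, red, green, blue); there is no depth.
- viewer.get_calibration(name): a dict with "vfov" (degrees; the focal length in pixels is half the picture's height over the tangent of half this angle, whatever the lens; pixels are square), "cx", "cy" (the principal point, pixels), "dist_coeffs" ([k1, k2, p1, p2, k3] as OpenCV has them; the pictures are not rectified), "eye" and "attitude" of the camera in the world. Camera axes: x right, y down, z forward; pixel columns grow to the right and rows downward; lengths in m; the calibration is good to about 2 mm. A picture is of the moment at which its call begins. get_calibration takes no time and is no camera call.
A pose or a line that the arm cannot do raises manip.PlanningError and nothing moves.
- manip.hand_in(): hands the job in, once; it reports no verdict.
Readings, each from a call of its own:
- manip.current_clock(): time.
- manip.current_q(): joint angles.
- manip.current_joint_velocities(): joint speeds.
- manip.current_tau(): joint torques, N m.
- manip.current_tool_pos(): TCP position.
- manip.current_tcp_rot(): TCP orientation.
- manip.current_force(): force on the tool from outside, world axes, zero at the start.
- manip.current_wrist_torque(): the same for the moment, N m.
- manip.current_finger_gap(): finger opening in m.
Only numpy, scipy, OpenCV 4.12 (cv2) and the standard library are available. Lean on these libraries where they do the work, as an engineer would, in place of code of your own. Each camera call takes 0.05 s, during which the arm holds its last target.

## Working session

There is one attempt and no reset: what is moved stays moved. The work goes in short steps, each a Python script; the robot and the scene stay as the last script left them, time stands still between calls to the robot, and variables do not carry over. Pictures are saved under pics/ and viewed, and the job is handed in when it is done.

```bash
ls; mkdir -p pics; python3 - <<'E'
from bench import manip, effector, viewer
import cv2
for n in ("scene","top"):
    im=viewer.get_image(n); cv2.imwrite(f"pics/{n}0.png",im[:,:,::-1]); print(n,viewer.get_calibration(n))
print(manip.current_clock(),manip.current_tcp_rot(),manip.grip_depth,manip.current_finger_gap())
E
```

```text
pics
scene {'vfov': 54.96814437532874, 'cx': 249.5784179587574, 'cy': 193.31165162410346, 'dist_coeffs': array([-0.05055065,  0.        ,  0.        ,  0.        ,  0.        ]), 'eye': array([-0.05447213, -0.41822481,  0.61416108]), 'attitude': array([ 0.76904583, -0.48184257,  0.21970114, -0.35794925])}
top {'vfov': 47.026693392175915, 'cx': 251.50396745190983, 'cy': 193.89055253926713, 'dist_coeffs': array([0.03619008, 0.        , 0.        , 0.        , 0.        ]), 'eye': array([ 0.3241981 , -0.10851919,  1.19245456]), 'attitude': array([-0.70338301,  0.70650207, -0.05914564,  0.05107787])}
0.1 [ 8.01211509e-01 -5.98380592e-01 -6.96324630e-04 -5.47339454e-04] 0.0188 0.0919217132644581
```

View pics/scene0.png

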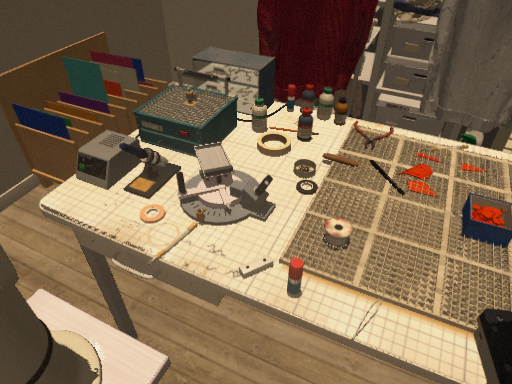

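View pics/top0.png

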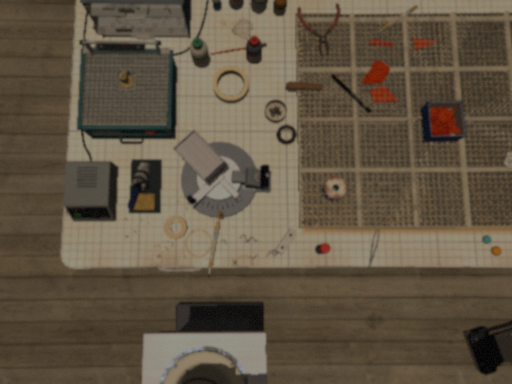

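The scene view shows the feeder around (225,195), the block near (257,267) and the glue stick at (295,277). In the top view the feeder is at about (220,180). I'll zoom in on both.

```bash
python3 - <<'E'
import cv2
a=cv2.imread("pics/scene0.png");b=cv2.imread("pics/top0.png")
cv2.imwrite("pics/s_z.png",cv2.resize(a[130:300,140:310],None,fx=3.5,fy=3.5,interpolation=cv2.INTER_CUBIC))
cv2.imwrite("pics/t_z.png",cv2.convertScaleAbs(cv2.resize(b[115:265,160:340],None,fx=4,fy=4,interpolation=cv2.INTER_CUBIC),alpha=1.5))
E
```

```text
(no output)
```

View pics/s_z.png

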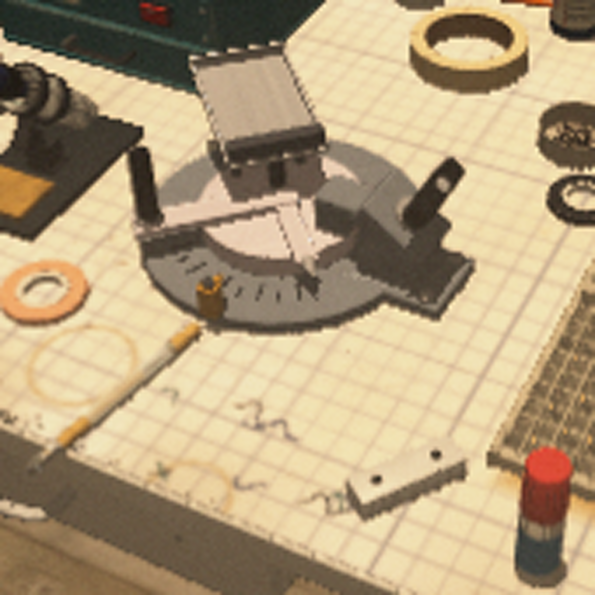

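View pics/t_z.png

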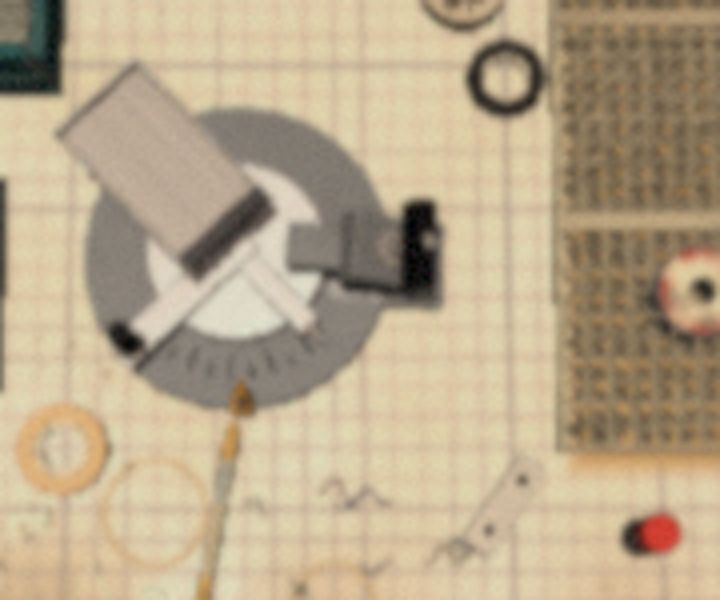

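The zooms show everything: the brass tab at top-zoom (240,390), the pointer at (312,328), the post at (125,340) and the knob bar at (420,245). The block ends are near (525,470) and (470,550). Next I'll measure these.

```bash
cat > h.py <<'E'
import numpy as np, cv2
from scipy.spatial.transform import Rotation as R
from bench import manip, effector, viewer
def cam(n):
    c=viewer.get_calibration(n); f=192/np.tan(np.radians(c['vfov'])/2)
    K=np.array([[f,0,c['cx']],[0,f,c['cy']],[0,0,1]])
    return K,c['dist_coeffs'],np.array(c['eye']),R.from_quat(c['attitude']).as_matrix()
def rays(n,px):
    K,d,e,A=cam(n)
    p=cv2.undistortPoints(np.array(px,float).reshape(-1,1,2),K,d).reshape(-1,2)
    return e,np.c_[p,np.ones(len(p))]@A.T
def plane(n,px,z):
    e,r=rays(n,px); return e+r*((z-e[2])/r[:,2])[:,None]
def proj(n,P):
    K,d,e,A=cam(n)
    rv=cv2.Rodrigues(A.T)[0]
    return cv2.projectPoints(np.array(P,float).reshape(-1,1,3),rv,-A.T@e,K,d)[0].reshape(-1,2)
def tri(ps,pt):
    e1,r1=rays("scene",[ps]);e2,r2=rays("top",[pt])
    a=r1[0];b=r2[0];s=np.linalg.lstsq(np.c_[a,-b],e2-e1,rcond=None)[0]
    p,q=e1+s[0]*a,e2+s[1]*b
    return (p+q)/2,np.linalg.norm(p-q)
E
python3 - <<'E'
from h import *
z=lambda p:[( 160+(x+.5)/4-.5,115+(y+.5)/4-.5) for x,y in p]
s=lambda p:[( 140+(x+.5)/3.5-.5,130+(y+.5)/3.5-.5) for x,y in p]
np.set_printoptions(precision=4,suppress=True)
im=cv2.imread("pics/top0.png");h=cv2.cvtColor(im,cv2.COLOR_BGR2HSV)
g=((h[:,:,1]<45)&(h[:,:,2]>50)&(h[:,:,2]<115)).astype(np.uint8)
g[:,:170]=0;g[:120]=0;g[225:]=0;g[:,280:]=0
cv2.imwrite("pics/g.png",cv2.resize(g[115:265,160:340]*255,None,fx=4,fy=4,interpolation=0))
# disc rim points on top z=.012, tops picked from zoom
rim=z([(95,205),(88,260),(98,300),(150,377),(185,398),(285,400),(340,370),(372,330),(370,190),(330,138),(290,116),(240,108),(200,114)])
P=plane("top",rim,.012)
A=np.c_[2*P[:,:2],np.ones(len(P))];c=np.linalg.lstsq(A,(P[:,:2]**2).sum(1),rcond=None)[0]
print("axis top",c[:2],np.sqrt(c[2]+c[0]**2+c[1]**2), np.linalg.norm(P[:,:2]-c[:2],axis=1))
rs=s([(143,255),(150,275),(190,308),(240,322),(300,320),(350,305),(385,292),(420,180),(395,155),(350,143)])
Q=plane("scene",rs,.012)
A=np.c_[2*Q[:,:2],np.ones(len(Q))];c2=np.linalg.lstsq(A,(Q[:,:2]**2).sum(1),rcond=None)[0]
print("axis scene",c2[:2],np.linalg.norm(Q[:,:2]-c2[:2],axis=1))
def pr(name,t,zz,sc=None):
    p=plane("top",z([t]),zz)[0]
    print(name,p,"r",np.hypot(*(p[:2]-c[:2])),"ang",np.arctan2(p[1]-c[1],p[0]-c[0]))
    if sc:
        q=plane("scene",s([sc]),zz)[0]; print("   scene",q, tri(s([sc])[0],z([t])[0]))
pr("nose",(240,380),.032,(211,280))
pr("tab",(241,400),.038)
pr("ptr",(308,328),.032,(313,285))
pr("post top",(122,333),.097,(138,152))
pr("trayouterL",(58,132),.074); pr("trayouterR",(136,64),.08,(280,50))
pr("knob a",(422,205),.075);pr("knob b",(420,283),.075)
b=plane("top",z([(520,458),(540,472),(480,548),(462,537)]),.018);print("block",b,b.mean(0))
bs=plane("scene",s([(348,486),(450,437),(466,460),(362,510)]),.018);print(bs)
print("holes",plane("top",z([(523,480),(489,530)]),.018),plane("scene",s([(376,480),(436,455)]),.018))
pr("glue",(660,533),.092)
pr("foil",(62,449),.007)
E
```

```text
axis top [ 0.5524 -0.0357] 0.10286570650628575 [0.1048 0.1027 0.1001 0.102  0.1036 0.1035 0.104  0.1035 0.0999 0.1027
 0.1036 0.1035 0.1031]
axis scene [ 0.5536 -0.0355] [0.1046 0.1073 0.1089 0.1082 0.1054 0.1026 0.1063 0.1084 0.1102 0.1018]
nose [ 0.4649 -0.0378  0.032 ] r 0.08753880074219439 ang -3.1185234142918
   scene [ 0.4574 -0.0352  0.032 ] (array([ 0.4634, -0.0349,  0.0276]), np.float64(0.006689482808272956))
tab [ 0.451  -0.0389  0.038 ] r 0.10151137684966453 ang -3.110830512787075
ptr [ 0.4995 -0.0827  0.032 ] r 0.07074256099890003 ang -2.415730552993991
   scene [ 0.4824 -0.0986  0.032 ] (array([ 0.5043, -0.0836,  0.0072]), np.float64(0.0034518487875453635))
post top [0.487  0.0322 0.097 ] r 0.0943689787606207 ang 2.337497260255102
   scene [0.4857 0.0323 0.097 ] (array([0.4868, 0.0327, 0.0962]), np.float64(0.0008326689585865694))
trayouterL [0.6226 0.0787 0.074 ] r 0.13427245263311768 ang 1.0208823048071392
trayouterR [0.6665 0.0281 0.08  ] r 0.13067544506815518 ang 0.5103059600041808
   scene [0.6572 0.0225 0.08  ] (array([0.669 , 0.0294, 0.0713]), np.float64(0.0006033307747677333))
knob a [ 0.5733 -0.1574  0.075 ] r 0.12348711822649011 ang -1.4009997418238855
knob b [ 0.522  -0.1556  0.075 ] r 0.12370658194902795 ang -1.819111196525222
block [[ 0.4136 -0.2234  0.018 ]
 [ 0.4043 -0.2366  0.018 ]
 [ 0.3544 -0.1959  0.018 ]
 [ 0.3616 -0.1841  0.018 ]] [ 0.3835 -0.21    0.018 ]
[[ 0.3549 -0.1899  0.018 ]
 [ 0.4139 -0.228   0.018 ]
 [ 0.4019 -0.2436  0.018 ]
 [ 0.3432 -0.2048  0.018 ]]
holes [[ 0.399  -0.2252  0.018 ]
 [ 0.3662 -0.202   0.018 ]] [[ 0.3658 -0.2025  0.018 ]
 [ 0.3977 -0.2261  0.018 ]]
glue [ 0.3613 -0.302   0.092 ] r 0.32782006617074 ang -2.1934129098159056
foil [0.4219 0.0826 0.007 ] r 0.17612889950501132 ang 2.405243927305441
```

View pics/g.png

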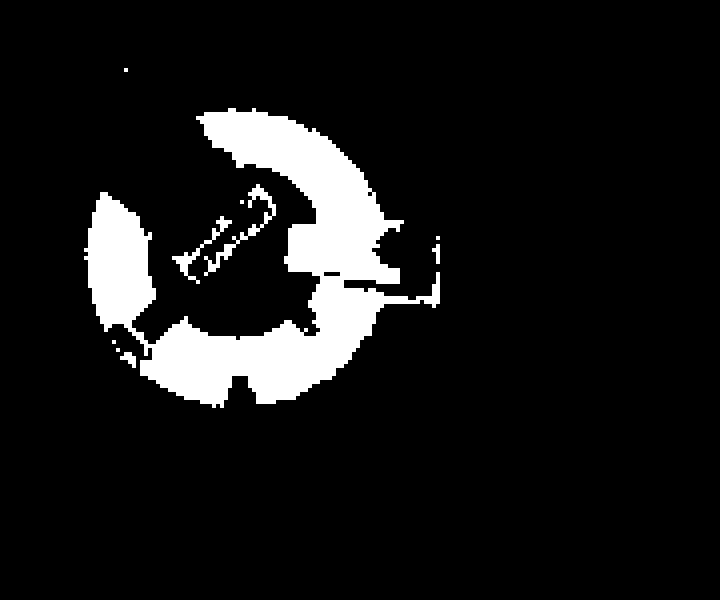

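```bash
python3 - <<'E'
import cv2,numpy as np
a=cv2.imread("pics/scene0.png");b=cv2.imread("pics/top0.png")
A=cv2.resize(a[165:230,205:285],None,fx=7,fy=7,interpolation=cv2.INTER_CUBIC)
B=cv2.convertScaleAbs(cv2.resize(b[155:205,220:280],None,fx=10,fy=10,interpolation=cv2.INTER_CUBIC),alpha=1.8)
cv2.imwrite("pics/s_k.png",cv2.convertScaleAbs(A,alpha=1.5));cv2.imwrite("pics/t_k.png",B)
E
```

```text
(no output)
```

View pics/s_k.png

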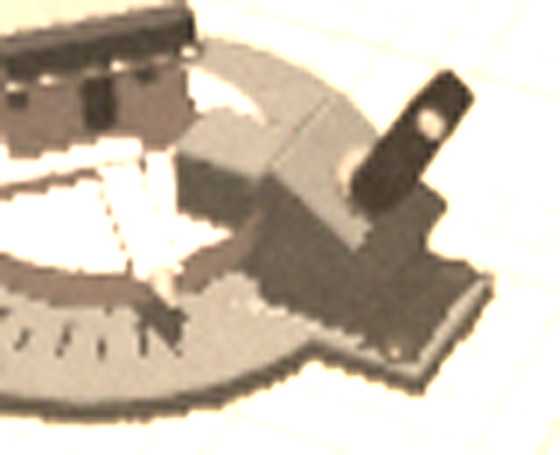

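View pics/t_k.png

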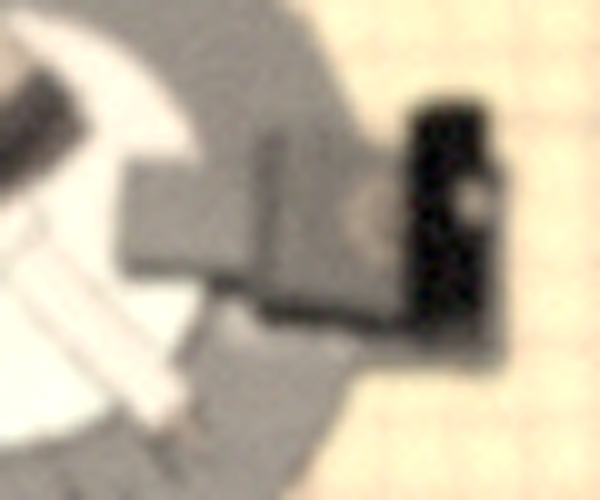

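```bash
python3 - <<'E'
from h import *
np.set_printoptions(precision=4,suppress=True)
T=lambda p:(220+(p[0]+.5)/10-.5,155+(p[1]+.5)/10-.5)
S=lambda p:(205+(p[0]+.5)/7-.5,165+(p[1]+.5)/7-.5)
ax=np.array([.553,-.0356])
e=plane("scene",[S((417,376)),S((491,279)),S((315,345))],.012)
print("tongue",e,[np.arctan2(*(e[1]-e[0])[[1,0]]), np.arctan2(*(e[2]-e[0])[[0,1]])*-1])
e=plane("top",[T((502,362)),T((360,362)),T((502,160))],.012);print("tongue top",e)
# tongue corners relative to axis: outer end at 140mm along -y
for n,s,t in [("dot",(431,122),(477,198)),("farR",(473,97),(488,103)),("farL",(447,71),(450,100)),("nearbot",(360,205),(0,0))]:
    print(n,tri(S(s),T(t)))
# housing ridge: edges at z=.067
print("ridge scene",plane("scene",[S((268,177)),S((338,97))],.067),"top",plane("top",[T((262,290)),T((270,130))],.067))
E
```

```text
tongue [[ 0.5146 -0.1732  0.012 ]
 [ 0.5697 -0.1765  0.012 ]
 [ 0.5134 -0.1359  0.012 ]] [np.float64(-0.05984832983538431), np.float64(0.033120386289713165)]
tongue top [[ 0.5183 -0.1721  0.012 ]
 [ 0.5185 -0.1335  0.012 ]
 [ 0.5742 -0.1727  0.012 ]]
dot (array([ 0.5473, -0.1618,  0.0929]), np.float64(7.958018125423724e-05))
farR (array([ 0.5736, -0.1653,  0.0857]), np.float64(0.0001338629619748021))
farL (array([ 0.5728, -0.1556,  0.0939]), np.float64(0.0009537422339055708))
nearbot (array([ 0.6527, -0.0557, -0.0653]), np.float64(0.05725314535324613))
ridge scene [[ 0.5272 -0.1123  0.067 ]
 [ 0.5759 -0.1146  0.067 ]] top [[ 0.5284 -0.1071  0.067 ]
 [ 0.5708 -0.1093  0.067 ]]
```

Both views agree:

| Item | Estimate |
|---|---|
| Axis | (0.553, -0.036) |
| Head yaw | about 0.77 |
| Index yaw | about 0.02 |
| Knob face centre | (0.547, -0.162, 0.093) |
| Block centre | (0.382, -0.213), long-axis yaw about -0.63 |

Next I'll check IK for all the planned poses, without moving.

```bash
cat >> h.py <<'E'
np.set_printoptions(precision=4,suppress=True)
AX=np.array([.553,-.0356]); BETA=-.04
Rb=R.from_euler('z',BETA).as_matrix()
N=Rb@[0,-np.sin(.6),np.cos(.6)]
XB=Rb@[1,0,0.]; YB=np.cross(N,XB)
KG=np.array([.5475,-.1556,.0838]); GD=.0188
def quat(x,z):
    z=np.array(z,float);x=np.array(x,float);z/=np.linalg.norm(z);x=x-z*(x@z);x/=np.linalg.norm(x)
    return R.from_matrix(np.c_[x,np.cross(z,x),z]).as_quat()
def knob(phi,back=0.,s=1):
    "TCP pose gripping the bar whose x is at angle phi from XB; s=+-1 half-turn variant"
    y=-np.sin(phi)*XB+np.cos(phi)*YB
    return KG-N*GD+N*back, quat(s*y,-N)
def post(ang,back=0.,s=1,r=.095,z=.075):
    "ang = polar angle of the post"
    t=np.array([-np.sin(ang),np.cos(ang),0])
    return np.array([AX[0]+r*np.cos(ang),AX[1]+r*np.sin(ang),z-GD+back]), quat(s*t,[0,0,-1])
def blk(c,yaw,lean,s=1,off=0.):
    "yaw of block long axis v; body leans to -v; TCP at c"
    v=np.array([np.cos(yaw),np.sin(yaw),0]);u=np.array([-v[1],v[0],0])
    return np.array(c)+off*v, quat(s*u,v*np.sin(lean)-np.array([0,0,np.cos(lean)]))
E
python3 - <<'E'
from h import *
def t(n,p):
    q=manip.solve_ik(*p); print(n,None if q is None else np.array(q))
for s in(1,-1):
    for ph in(0,.4,.8,1.2): 
        t(f"knob {s} {ph}",knob(ph,0,s)); 
    t("knob back0",knob(0,.12,s));t("knob back1.2",knob(1.2,.12,s))
    for a in (2.337,1.95,1.57): t(f"post {s} {a}",post(a,0,s))
    t("postback",post(2.337,.1,s))
    t("blk",blk([.382,-.2135,.011],-.633,.4,s,-.012)); t("blkup",blk([.382,-.2135,.2],-.633,.4,s,-.012))
    t("place",blk([.643,-.034,.081],.02,.4,s,-.012));t("placeup",blk([.643,-.034,.2],.02,.4,s,-.012))
E
```

```text
knob 1 0 [ 1.2164  1.0357 -1.0481  1.6793  0.3253  1.0455  1.711 ]
knob 1 0.4 [ 1.3171  1.2434 -1.3112  1.6764  0.6353  1.1657  1.8748]
knob 1 0.8 [ 1.3171  1.2434 -1.3112  1.6764  0.6353  1.1657  2.2748]
knob 1 1.2 [-0.1761  1.1097  1.1258  1.7301 -1.2848  1.6844 -2.1825]
knob back0 [ 1.2993  0.9638 -1.1284  1.5449  0.2769  1.2748  1.7496]
knob back1.2 [-0.1144  1.1425  1.3498  1.5988 -1.272   1.9437 -2.1742]
post 1 2.337 [-0.1084  0.4401 -0.0167  2.0848  0.0123  0.6167 -2.5088]
post 1 1.95 [-0.6334  0.5566  0.6014  2.0243 -0.4813  0.702  -2.4888]
post 1 1.57 [ 0.7307  1.0323 -1.3072  1.8924  1.1058  1.1871  2.1441]
postback [ 0.0129  0.2782 -0.156   2.0221  0.0571  0.8453 -2.5505]
blk None
blkup [ 1.32   -0.1638 -0.8758  2.4076 -0.1049  0.4482  1.4491]
place [ 0.5128  0.5246 -0.5952  2.0645  0.8951  0.3366  0.82  ]
placeup [ 0.9356  0.4953 -1.1374  1.9813  0.8082  0.6597  0.9461]
knob -1 0 [ 0.9549  0.8164 -0.5975  1.6882 -0.1415  1.0016 -1.0572]
knob -1 0.4 [ 1.0074  0.8445 -0.6785  1.6863 -0.0666  0.9987 -0.7176]
knob -1 0.8 [ 1.0591  0.878  -0.7614  1.6845  0.0143  0.9998 -0.3827]
knob -1 1.2 [ 1.1081  0.9164 -0.8438  1.6828  0.099   1.0056 -0.0507]
knob back0 [ 1.0032  0.7177 -0.5677  1.5556 -0.1781  1.2425 -1.0263]
knob back1.2 [ 1.1548  0.8041 -0.8239  1.5499  0.0097  1.237   0.0221]
post -1 2.337 [ 0.49    0.5604 -0.748   2.0654  0.5728  0.7302  0.1422]
post -1 1.95 [ 0.4265  0.6007 -0.7269  1.989   0.5728  0.7656 -0.2625]
post -1 1.57 [ 0.3987  0.6501 -0.7191  1.9016  0.5827  0.8103 -0.6371]
postback [ 0.872   0.6368 -1.2941  1.9982  0.7109  1.0689  0.0143]
blk None
blkup [ 1.4876 -0.1957 -1.013   2.4049 -0.2179  0.4534 -1.5763]
place [ 0.2081  0.4611 -0.2234  2.0743  0.3606  0.2293 -1.8591]
placeup [ 0.756   0.3787 -0.8769  1.9855  0.5655  0.5627 -2.0074]
```

The s=-1 variant suits both the knob and the post. I'll approach the knob and grip it.

```bash
python3 - <<'E'
from h import *
p,q=knob(0,.12,-1)
manip.move_pose(p,q); print(manip.current_clock(),manip.current_tool_pos()-p)
p,q=knob(0,.04,-1); manip.servo_line(p,q,vel=.12)
for n in("scene","top"): cv2.imwrite(f"pics/{n}1.png",cv2.resize(viewer.get_image(n)[120:270,140:340,::-1],None,fx=3.5,fy=3.5,interpolation=cv2.INTER_CUBIC))
print(manip.current_clock(),manip.current_force())
E
```

```text
2.0583 [-0.0004 -0.0017 -0.    ]
2.975 [-0.3789  0.0146  0.3857]
```

View pics/scene1.png

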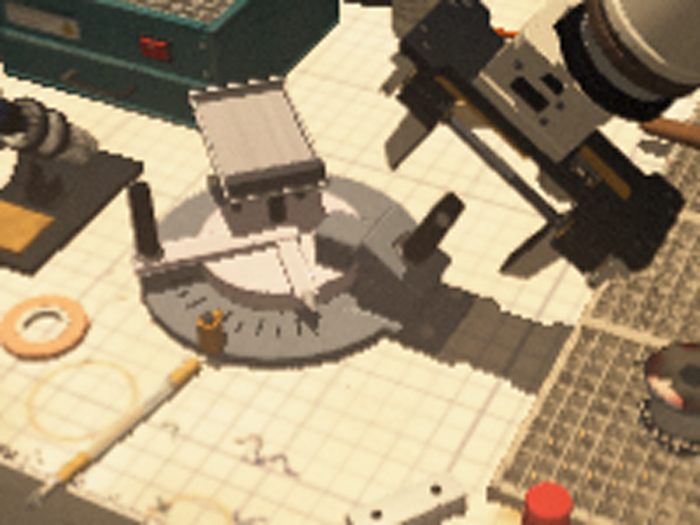

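View pics/top1.png

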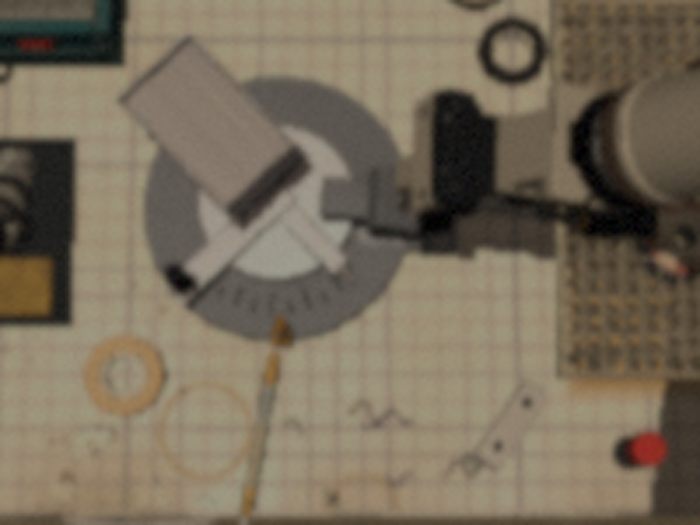

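The scene view shows the jaws straddling the wing: tips at (390,165) and (510,270), bar at (435,225). I'll move in and grip.

```bash
python3 - <<'E'
from h import *
p,q=knob(0,0,-1); manip.servo_line(p,q,vel=.08)
print(manip.current_tool_pos()-p,manip.current_force())
effector.close(f_grip=25)
print(manip.current_finger_gap(),manip.current_force(),manip.current_wrist_torque(),manip.current_clock())
for n in("scene",): cv2.imwrite(f"pics/{n}2.png",cv2.resize(viewer.get_image(n)[120:270,140:340,::-1],None,fx=3.5,fy=3.5,interpolation=cv2.INTER_CUBIC))
E
```

```text
[-0.      0.0003 -0.0002] [ 0.6886 -0.7589  0.486 ]
0.015836385743428032 [-0.7127  0.778   2.1207] [-0.1657 -0.0412  0.2281] 4.7833
```

View pics/scene2.png

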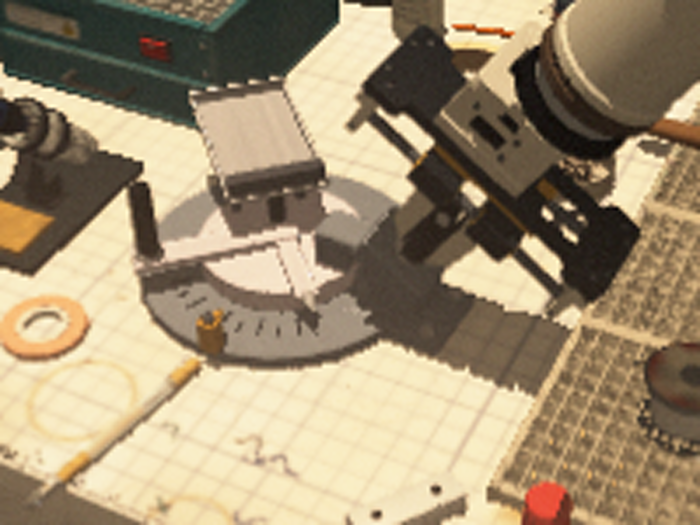

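It's gripped: 15.8 mm gap and low forces. Now I'll loosen the knob in steps and watch the wrench.

```bash
python3 - <<'E'
from h import *
for ph in (.2,.4,.6,.8,1.0,1.15):
    p,q=knob(ph,0,-1)
    manip.servo_line(p,q,vel=.05) if False else manip.move_pose(p,q)
    print(ph,manip.current_clock(),manip.current_force(),"axial torque",manip.current_wrist_torque()@N,manip.current_finger_gap(),manip.current_tool_pos()-p)
manip.sleep(.15)
cv2.imwrite(f"pics/scene3.png",cv2.resize(viewer.get_image("scene")[120:270,140:340,::-1],None,fx=3.5,fy=3.5,interpolation=cv2.INTER_CUBIC))
E
```

```text
0.2 5.1167 [-1.101   1.8335  4.0557] axial torque 0.243538699453566 0.015489947177346225 [0.0001 0.0005 0.0003]
0.4 5.4 [-1.7932  2.674   4.6083] axial torque 0.17699472434294733 0.015870249459223437 [0.0001 0.0006 0.0004]
0.6 5.675 [-0.8831  3.2799  5.1849] axial torque 0.18949742587817525 0.016037888535698038 [0.0001 0.0006 0.0004]
0.8 5.95 [-0.459   2.8222  5.2706] axial torque 0.18159568039478144 0.015786185782403428 [0.0001 0.0007 0.0004]
1.0 6.225 [-2.0596  3.4908  5.9736] axial torque 0.18850959182356736 0.01631776001847587 [0.     0.0007 0.0004]
1.15 6.475 [-0.5312  2.1634  6.9372] axial torque 0.17418231580293186 0.015879171194741522 [0.     0.0007 0.0004]
```

View pics/scene3.png

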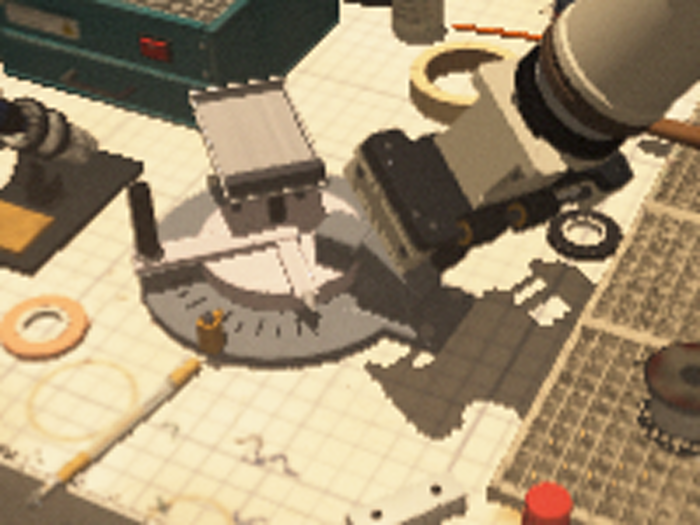

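Torque is steady at about 0.18 N m and the wing is turning with the tool. I'll release, retreat and look.

```bash
python3 - <<'E'
from h import *
effector.open_jaws()
p,q=knob(1.15,.13,-1); manip.servo_line(p,q,vel=.2)
p,q=post(2.337,.12,-1); manip.move_pose(p,q)
print(manip.current_clock(),manip.current_tool_pos()-p,manip.current_q())
for n in("scene","top"): cv2.imwrite(f"pics/{n}4.png",cv2.resize(viewer.get_image(n)[120:270,140:340,::-1],None,fx=3.5,fy=3.5,interpolation=cv2.INTER_CUBIC))
E
```

```text
9.7833 [ 0.0006 -0.002  -0.0004] [ 0.7904  0.4715 -1.1205  1.9815  0.5055  1.0048  0.1894]
```

View pics/scene4.png

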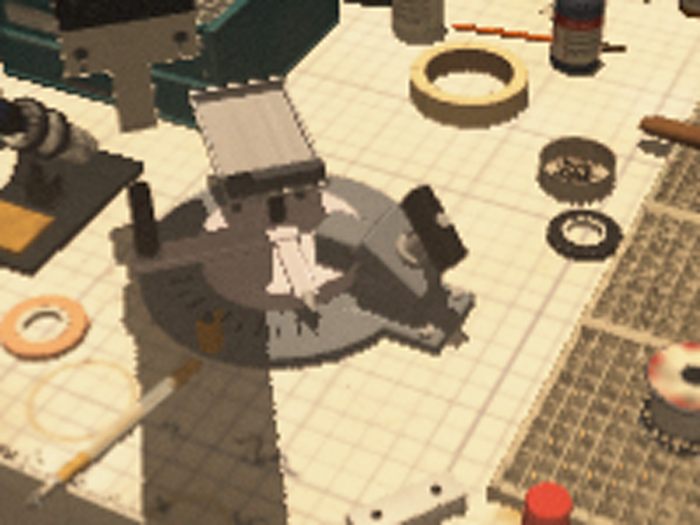

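View pics/top4.png

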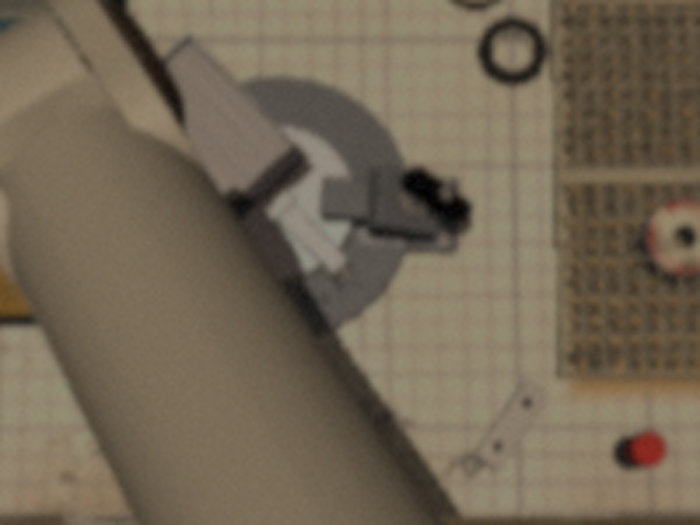

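The knob has clearly turned: the bar now runs from (412,190) to (460,265) in the scene view. Next I'll descend on the post, grip it and swing the head.

```bash
python3 - <<'E'
from h import *
p,q=post(2.337,0,-1); manip.servo_line(p,q,vel=.12)
print(manip.current_force(),manip.current_tool_pos()-p)
effector.close(f_grip=15)
print(manip.current_finger_gap(),manip.current_force(),manip.current_clock())
IDX=.02
for a in np.linspace(2.337,np.pi/2+IDX,8)[1:]:
    p,q=post(a,0,-1); manip.servo_line(p,q,vel=.06)
    print(round(a,3),manip.current_clock(),manip.current_force(),manip.current_finger_gap())
manip.sleep(.3)
print(manip.current_tool_pos()-p)
for n in("scene","top"):
    im=viewer.get_image(n)[:,:,::-1]; cv2.imwrite(f"pics/{n}5f.png",im)
    cv2.imwrite(f"pics/{n}5.png",cv2.resize(im[120:270,140:340],None,fx=3.5,fy=3.5,interpolation=cv2.INTER_CUBIC))
E
```

```text
[-0.4994 -0.1162  0.1593] [0.0006 0.0001 0.0006]
0.015413405556979155 [ 0.8438 -0.3013 -0.6021] 12.2
2.23 12.5167 [ 0.1482  0.7689 -0.3104] 0.01579022676890598
2.124 12.8333 [-0.3114  0.903  -0.5453] 0.016000112445842127
2.017 13.15 [-0.2959  1.4862  0.8172] 0.01540190348238031
1.911 13.4667 [-0.5562  2.7131  0.3374] 0.015481831113504239
1.804 13.7833 [ 0.8972  4.1468 -0.0522] 0.015456376640010112
1.697 14.1 [-0.3228  4.3534  0.109 ] 0.01581118545432266
1.591 14.4167 [ 0.6586  4.9485 -0.4042] 0.01543156464960624
[-0.0002  0.0005  0.    ]
```

View pics/scene5.png

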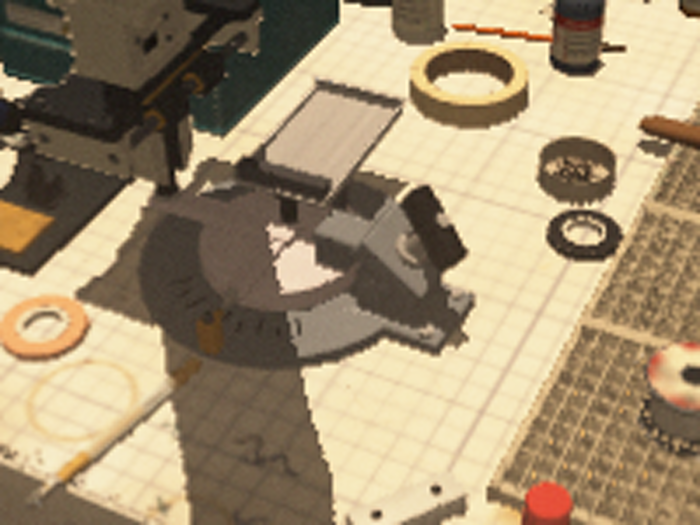

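The head swung with moderate forces. I'll release, move to the knob stand-off and check the alignment before tightening.

```bash
python3 - <<'E'
from h import *
effector.open_jaws()
p,q=post(np.pi/2+.02,.12,-1); manip.servo_line(p,q,vel=.25)
p,q=knob(1.15,.13,-1); manip.move_pose(p,q)
print(manip.current_clock(),manip.current_tool_pos()-p)
for n in("scene","top"):
    im=viewer.get_image(n)[:,:,::-1]; cv2.imwrite(f"pics/{n}6f.png",im)
    c=im[165:230,185:265] if n=="scene" else im[140:220,170:270]
    cv2.imwrite(f"pics/{n}6.png",cv2.convertScaleAbs(cv2.resize(c,None,fx=7.5,fy=7.5,interpolation=cv2.INTER_CUBIC),alpha=1.5))
E
```

```text
17.8333 [0.0004 0.0035 0.0002]
```

View pics/scene6.png

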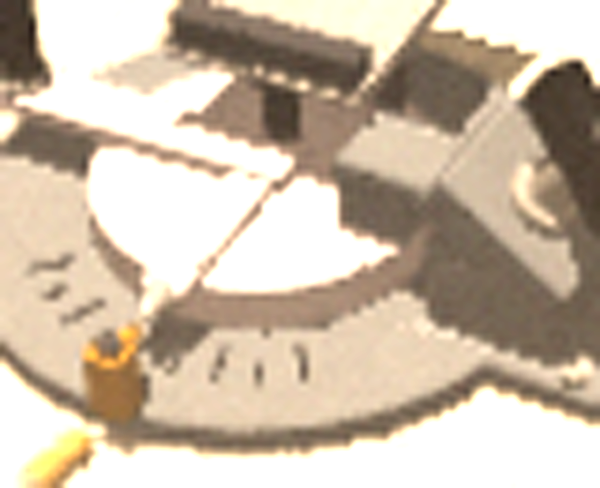

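View pics/top6.png

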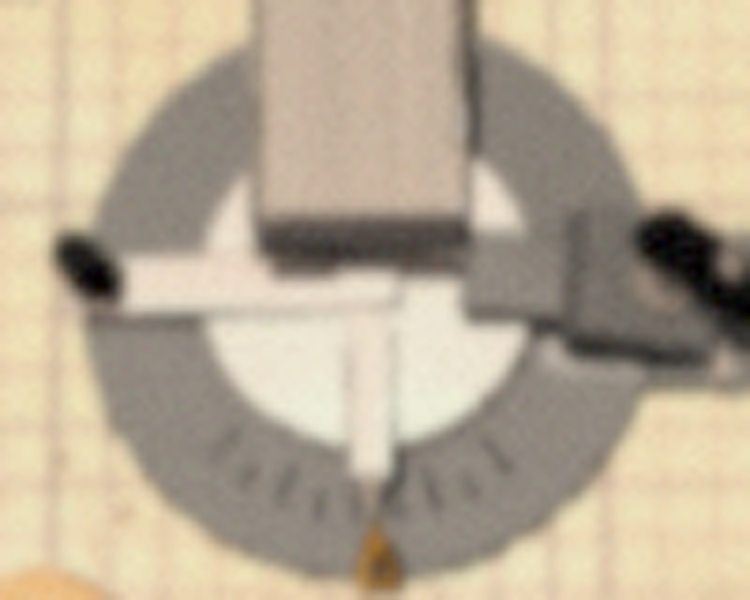

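Top view: the pointer tip is at (372,497) and the brass nose at (375,520). They're in line to about 1 mm, or 0.015 rad. Now I'll tighten.

```bash
python3 - <<'E'
from h import *
p,q=knob(1.15,0,-1); manip.servo_line(p,q,vel=.12)
print(manip.current_force())
effector.close(f_grip=25)
print(manip.current_finger_gap(),manip.current_force(),manip.current_clock())
for ph in (.9,.6,.3,.15,.05,0,-.03,-.06):
    p,q=knob(ph,0,-1); manip.move_pose(p,q)
    t=manip.current_wrist_torque()@N
    print(ph,manip.current_clock(),manip.current_force(),"axial torque",t)
    if abs(t)>.9: break
E
```

```text
[ 0.6163 -0.5482  0.0811]
0.01569056916469191 [-2.0557  0.738   1.6186] 20.325
0.9 20.6333 [-3.0846  1.0176  2.7695] axial torque -0.22442955556560978
0.6 20.975 [-3.6911  0.0415  4.8384] axial torque -0.1874624721732581
0.3 21.3167 [-5.1825  0.93    5.6819] axial torque -0.26523448244650527
0.15 21.5667 [-4.4114  0.5017  6.4423] axial torque -0.1621072032349942
0.05 21.8167 [-5.0362  0.2644  5.9649] axial torque -0.17485842791147918
0 22.0667 [-5.395   0.4103  7.0033] axial torque -0.016904595471662485
-0.03 22.3167 [-5.8554 -0.1076  6.7473] axial torque 0.20847401596367432
-0.06 22.5667 [-5.8242  0.1244  6.3378] axial torque 0.4962633142796058
```

The torque is rising at the end (stop reached). I'll release, retreat and look.

```bash
python3 - <<'E'
from h import *
manip.sleep(.2)
effector.open_jaws()
p,q=knob(0,.14,-1); manip.servo_line(p,q,vel=.25)
print(manip.current_clock())
for n in("scene","top"):
    im=viewer.get_image(n)[:,:,::-1]; cv2.imwrite(f"pics/{n}7f.png",im)
    c=im[165:230,205:285] if n=="scene" else im[140:220,170:270]
    cv2.imwrite(f"pics/{n}7.png",cv2.convertScaleAbs(cv2.resize(c,None,fx=7,fy=7,interpolation=cv2.INTER_CUBIC),alpha=1.5))
E
```

```text
24.7417
```

View pics/scene7.png

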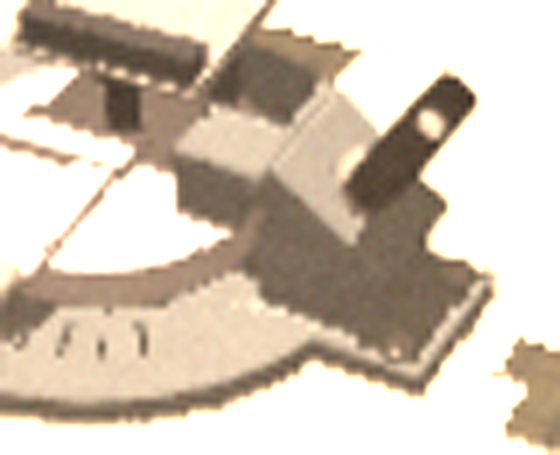

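View pics/top7.png

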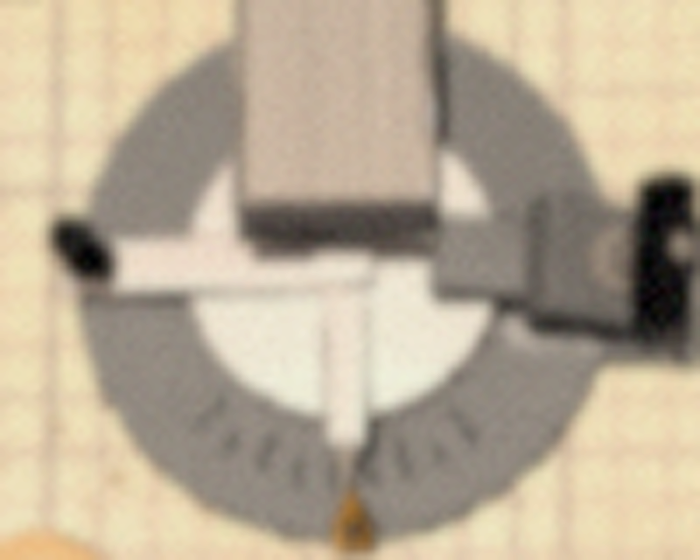

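The knob is back at its original tight picture (dot at (431,122), ends at (465,85) and (352,195)). The pointer at (350,465) is still in line with the nose at (352,490). Next come the tray position and the grasp options for the block.

```bash
python3 - <<'E'
from h import *
for z in (.008,.012):
  for lean in (0,.1,.2,.3,.4):
    for off in (-.012,-.02):
      print(z,lean,off,[None if (q:=manip.solve_ik(*blk([.382,-.2135,z],-.633,lean,s,off))) is None else np.array(q) for s in (1,-1)])
im=cv2.imread("pics/top7f.png")
cv2.imwrite("pics/tt.png",cv2.convertScaleAbs(cv2.resize(im[90:180,180:260],None,fx=6.5,fy=6.5,interpolation=cv2.INTER_CUBIC),alpha=1.6))
im=cv2.imread("pics/scene7f.png")
cv2.imwrite("pics/ss.png",cv2.convertScaleAbs(cv2.resize(im[130:200,190:270],None,fx=7,fy=7,interpolation=cv2.INTER_CUBIC),alpha=1.2))
im=cv2.imread("pics/scene7f.png")
cv2.imwrite("pics/sb.png",cv2.convertScaleAbs(cv2.resize(im[240:305,225:315],None,fx=7,fy=7,interpolation=cv2.INTER_CUBIC),alpha=1.2))
E
```

```text
0.008 0 -0.012 [array([ 1.131 ,  0.6193, -0.8122,  2.221 ,  0.8033,  0.6254,  0.6601]), array([ 0.566 ,  0.4685, -0.1415,  2.2382,  0.1491,  0.4432, -1.8992])]
0.008 0 -0.02 [array([ 1.1306,  0.6089, -0.8115,  2.2391,  0.8039,  0.614 ,  0.6522]), array([ 0.5637,  0.4601, -0.1424,  2.2562,  0.1506,  0.4336, -1.9048])]
0.008 0.1 -0.012 [array([ 1.065 ,  0.5475, -0.7334,  2.3045,  0.9179,  0.4809,  0.5256]), array([ 0.4701,  0.4317, -0.0505,  2.3225,  0.1449,  0.2928, -1.9154])]
0.008 0.1 -0.02 [array([ 1.0606,  0.5366, -0.7298,  2.3223,  0.9216,  0.4694,  0.5139]), array([ 0.4632,  0.4236, -0.0474,  2.3404,  0.1455,  0.2831, -1.9206])]
0.008 0.2 -0.012 [array([ 0.9225,  0.4759, -0.5786,  2.3881,  1.1324,  0.3268,  0.2783]), array([-0.1768,  0.507 ,  0.668 ,  2.4208, -1.1872,  0.2797, -0.6601])]
0.008 0.2 -0.02 [array([ 0.9097,  0.4648, -0.5678,  2.4059,  1.1466,  0.315 ,  0.255 ]), None]
0.008 0.3 -0.012 [None, None]
0.008 0.3 -0.02 [None, None]
0.008 0.4 -0.012 [None, None]
0.008 0.4 -0.02 [None, None]
0.012 0 -0.012 [array([ 1.139 ,  0.6124, -0.822 ,  2.2202,  0.7926,  0.6326,  0.669
[... 233 characters left out ...]
)]
0.012 0.1 -0.012 [array([ 1.0765,  0.5406, -0.7468,  2.3036,  0.9031,  0.489 ,  0.5393]), array([ 0.4787,  0.4219, -0.0602,  2.3217,  0.1517,  0.304 , -1.9214])]
0.012 0.1 -0.02 [array([ 1.0728,  0.5296, -0.7438,  2.3214,  0.9062,  0.4777,  0.5284]), array([ 0.4722,  0.4136, -0.0576,  2.3395,  0.1527,  0.2946, -1.9272])]
0.012 0.2 -0.012 [array([ 0.9412,  0.4689, -0.5996,  2.3871,  1.1079,  0.3366,  0.3032]), array([ 0.007 ,  0.4381,  0.45  ,  2.4153, -0.8275,  0.1906, -0.998 ])]
0.012 0.2 -0.02 [array([ 0.9296,  0.4577, -0.59  ,  2.4048,  1.1204,  0.3251,  0.2817]), None]
0.012 0.3 -0.012 [None, None]
0.012 0.3 -0.02 [None, None]
0.012 0.4 -0.012 [None, None]
0.012 0.4 -0.02 [None, None]
```

View pics/tt.png

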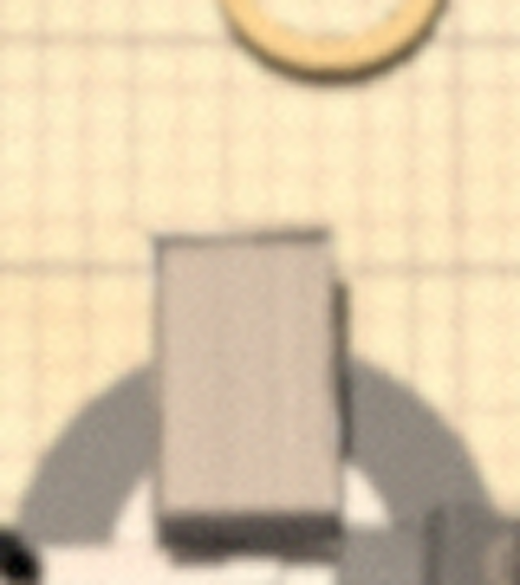

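View pics/ss.png

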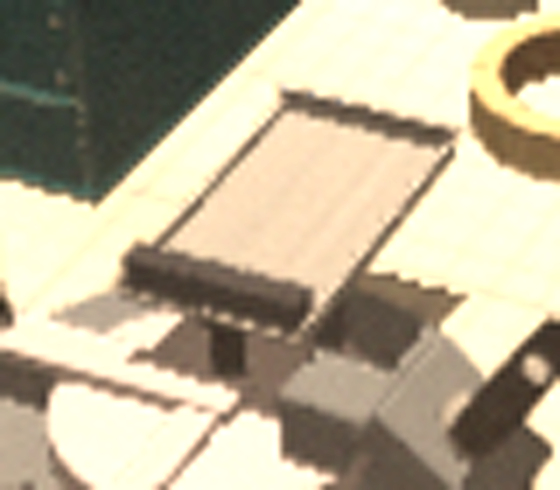

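View pics/sb.png

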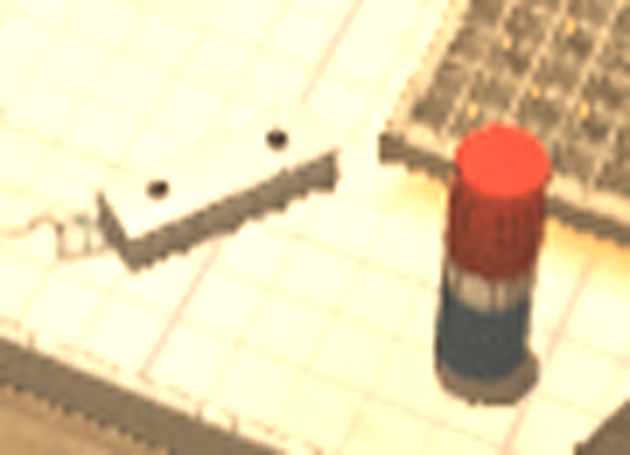

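Top zoom: the tray's end lip runs (155,237)–(328,233), with side edges at x≈160 and x≈335. I'll pick with a slight lean, about 18 mm off-centre, to keep the gripper body clear of the glue stick. First I'll compute the tray frame.

```bash
python3 - <<'E'
from h import *
T=lambda p:(180+(p[0]+.5)/6.5-.5,90+(p[1]+.5)/6.5-.5)
S=lambda p:(190+(p[0]+.5)/7-.5,130+(p[1]+.5)/7-.5)
o=plane("top",[T((155,236)),T((329,232))],.08); print("outer lip",o,o.mean(0))
i=plane("top",[T((160,516)),T((340,514))],.084); print("cw",i,i.mean(0))
so=plane("scene",[S((283,92)),S((455,132))],.08); print("scene outer",so,so.mean(0))
si=plane("scene",[S((155,245)),S((312,293))],.084); print("scene cw outer-top edge",si,si.mean(0))
d=(o.mean(0)-i.mean(0));print("yaw",np.arctan2(d[1],d[0]))
print("glue", plane("scene",[(225+503.5/7-.5,240+160.5/7-.5)],.092),plane("scene",[(225+487.5/7-.5,240+375/7-.5)],.0))
for s in (1,-1):
  print([None if (q:=manip.solve_ik(*blk(c,y,.15,s,-.018))) is None else np.array(q) for c,y in [([.382,-.2135,.009],-.633),([.382,-.2135,.15],-.633),([.64,-.034,.2],.02),([.64,-.034,.08],.02)]])
E
```

```text
outer lip [[ 0.6792  0.0028  0.08  ]
 [ 0.6808 -0.067   0.08  ]] [ 0.68   -0.0321  0.08  ]
cw [[ 0.5636 -0.0008  0.084 ]
 [ 0.5642 -0.0717  0.084 ]] [ 0.5639 -0.0363  0.084 ]
scene outer [[ 0.6742  0.0004  0.08  ]
 [ 0.6775 -0.0708  0.08  ]] [ 0.6758 -0.0352  0.08  ]
scene cw outer-top edge [[ 0.5626 -0.0093  0.084 ]
 [ 0.5615 -0.072   0.084 ]] [ 0.562  -0.0406  0.084 ]
yaw 0.03573789069559881
glue [[ 0.3607 -0.3047  0.092 ]] [[ 0.3604 -0.3076  0.    ]]
[array([ 1.0054,  0.5014, -0.6692,  2.3593,  1.0059,  0.3987,  0.4169]), array([ 1.4373,  0.1956, -1.0907,  2.2743,  0.3517,  0.6588,  1.0383]), array([ 0.9098,  0.7389, -1.3002,  1.7737,  0.8477,  1.1154,  0.9559]), array([ 0.8893,  1.001 , -1.3069,  1.8539,  1.1761,  1.0955,  0.7535])]
[array([ 0.3899,  0.4106,  0.0246,  2.378 ,  0.1114,  0.208 , -1.8994]), array([ 0.799 ,  0.0963, -0.4024,  2.2893,  0.124 ,  0.621 , -1.8986]), array([ 0.3638,  0.3899, -0.4373,  1.7897,  0.2173,  0.8554, -1.7143]), array([ 0.1902,  0.5274, -0.2225,  1.8758,  0.1892,  0.6067, -1.6932])]
```

```bash
python3 - <<'E'
from h import *
C=np.array([.382,-.2135])
p,q=blk([*C,.15],-.633,.15,1,-.018); manip.move_pose(p,q)
print(manip.current_clock(),manip.current_q())
p,q=blk([*C,.05],-.633,.15,1,-.018); manip.servo_line(p,q,vel=.15)
im=viewer.get_image("scene")[:,:,::-1]; cv2.imwrite("pics/pick.png",cv2.resize(im[180:330,190:370],None,fx=4,fy=4,interpolation=cv2.INTER_CUBIC))
print(manip.current_clock(),manip.current_force(),manip.current_tool_pos()-p)
E
```

```text
26.6 [ 1.4369  0.1961 -1.0903  2.2735  0.3515  0.6588  1.0376]
27.4667 [0.6702 0.5441 0.4171] [ 0.0008 -0.0002  0.0006]
```

View pics/pick.png

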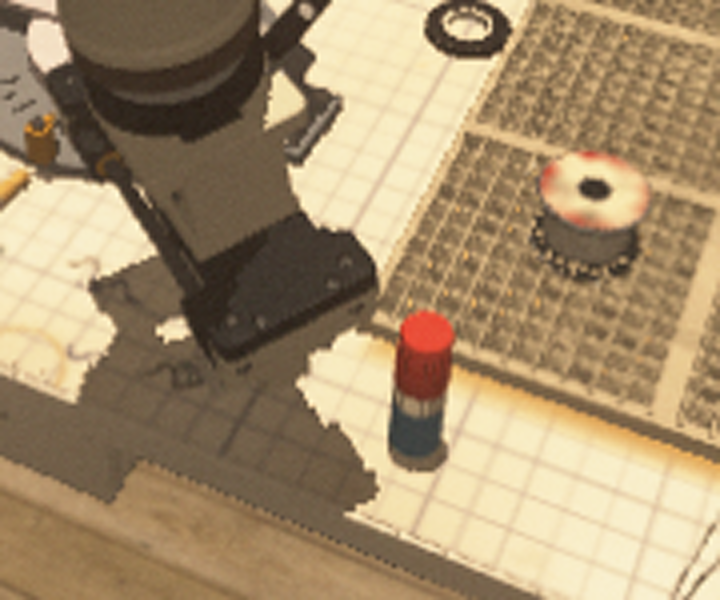

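The body's right corner (375,285) will come down left of the glue stick (left edge at x≈392), as computed, with about 12 mm to spare. I'll descend slowly and grip.

```bash
python3 - <<'E'
from h import *
C=np.array([.382,-.2135])
p,q=blk([*C,.009],-.633,.15,1,-.018); manip.servo_line(p,q,vel=.06)
print(manip.current_clock(),manip.current_force(),manip.current_tool_pos()-p)
effector.close(f_grip=40)
print(manip.current_finger_gap(),manip.current_force(),manip.current_clock())
p2=p+[0,0,.14]; manip.servo_line(p2,vel=.12)
print(manip.current_finger_gap(),manip.current_force(),manip.current_clock())
for n in("scene","top"):
    im=viewer.get_image(n)[:,:,::-1]; cv2.imwrite(f"pics/pick{n}.png",cv2.resize(im[150:330,170:370],None,fx=3.3,fy=3.3,interpolation=cv2.INTER_CUBIC))
E
```

```text
28.3 [ 0.2524 -0.2464  0.4443] [ 0.0003 -0.0001  0.0003]
0.02146401151306179 [ 0.2596  0.5953 -0.661 ] 29.3917
0.021501263859039624 [ 0.9198  0.5005 -1.4096] 30.7083
```

View pics/pickscene.png

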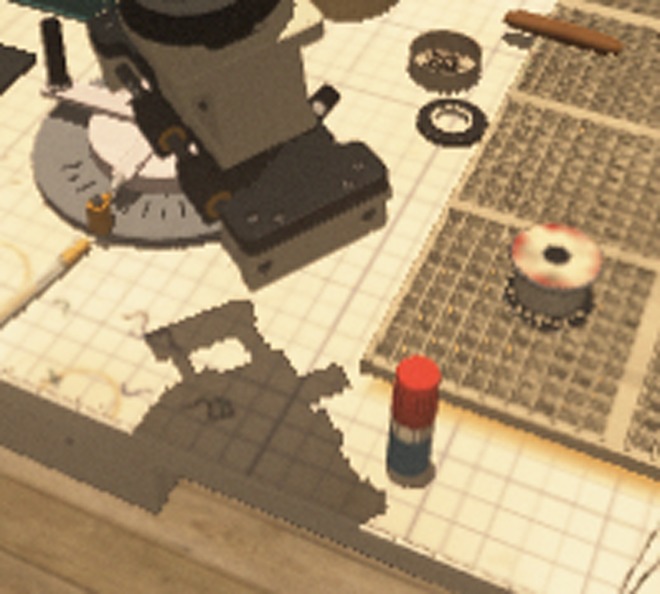

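The block is held (21.5 mm gap, about 1.4 N load), and the glue stick hasn't moved. I'll carry the block over the tray.

```bash
python3 - <<'E'
from h import *
p,q=blk([.638,-.0345,.21],.03,.15,1,-.018); manip.move_pose(p,q)
print(manip.current_clock(),manip.current_q(),manip.current_finger_gap())
p,q=blk([.638,-.0345,.115],.03,.15,1,-.018); manip.servo_line(p,q,vel=.12)
print(manip.current_clock(),manip.current_force())
for n in("scene","top"):
    im=viewer.get_image(n)[:,:,::-1]; cv2.imwrite(f"pics/pl{n}f.png",im)
    c=im[110:210,180:290] if n=="scene" else im[90:190,160:280]
    cv2.imwrite(f"pics/pl{n}.png",cv2.convertScaleAbs(cv2.resize(c,None,fx=6,fy=6,interpolation=cv2.INTER_CUBIC),alpha=1.4))
E
```

```text
31.9833 [ 0.8618  0.6231 -1.1671  1.7716  0.6988  1.043   1.0699] 0.021802204743191285
32.925 [ 1.0716 -0.1601 -0.7396]
```

View pics/plscene.png

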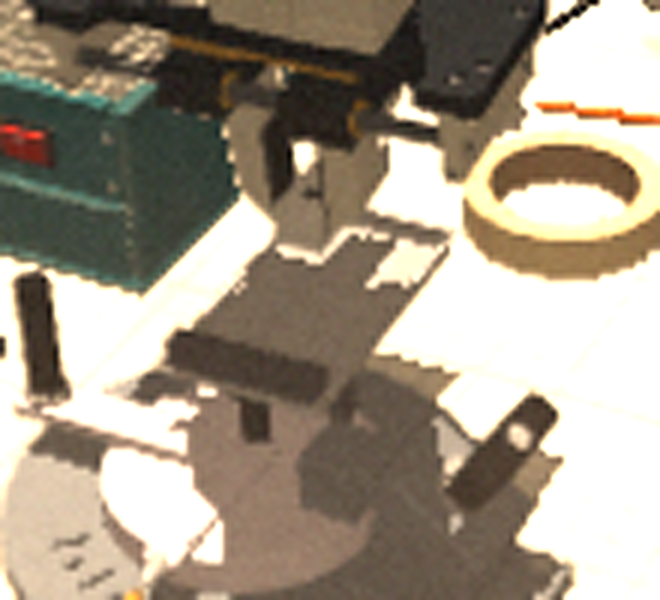

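View pics/pltop.png

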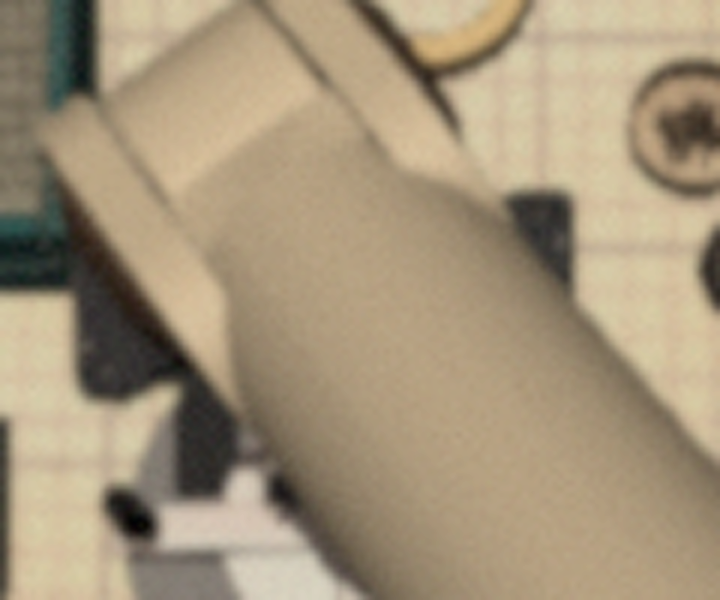

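The scene view shows the block end-on between the fingers at about (305,240), above the tray. I'll compare with the predicted projection.

```bash
python3 - <<'E'
from h import *
pts=[[.603,-.0455-.001,.106],[.603,-.0235-.001,.106],[.603,-.0455-.001,.124],[.603,-.0235-.001,.124]]
print((proj("scene",pts)-[180,110]+.5)*6)
E
python3 -c "
import cv2
im=cv2.imread('pics/plscenef.png');cv2.imwrite('pics/plz.png',cv2.convertScaleAbs(cv2.resize(im[120:160,210:260],None,fx=12,fy=12,interpolation=cv2.INTER_CUBIC),alpha=1.8))"
```

```text
[[318.4277 257.1687]
 [271.295  244.3011]
 [316.8028 219.986 ]
 [269.0852 207.2731]]
```

View pics/plz.png

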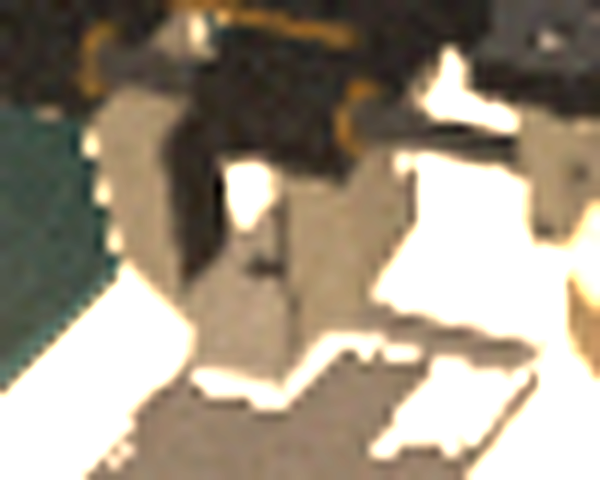

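The near end face is within about 1 px of prediction. Now I'll lower until contact shows.

```bash
python3 - <<'E'
from h import *
p,q=blk([.638,-.0345,.085],.03,.15,1,-.018); manip.servo_line(p,q,vel=.06)
f0=np.mean([manip.current_force() for _ in range(3)],0); print(f0)
for z in (.083,.0815,.080,.079,.078,.077,.076):
    p[2]=z; manip.servo_line(p,vel=.02); manip.sleep(.15)
    f=manip.current_force(); print(z,f-f0,manip.current_wrist_torque(),manip.current_tool_pos()[2])
    if f[2]-f0[2]>1.2: break
im=viewer.get_image("scene")[:,:,::-1]
cv2.imwrite("pics/pl2.png",cv2.convertScaleAbs(cv2.resize(im[120:190,195:270],None,fx=8,fy=8,interpolation=cv2.INTER_CUBIC),alpha=1.5))
print(manip.current_clock())
E
```

```text
[-0.7081  0.106  -0.756 ]
0.083 [ 0.658  -1.0772 -0.9645] [ 0.1375  0.1006 -0.0126] 0.08318822352149734
0.0815 [1.1334 0.023  0.6954] [ 0.0865  0.1027 -0.0129] 0.08147538255216459
0.08 [ 1.0385 -0.2352 -1.2282] [ 0.0948  0.0863 -0.0231] 0.07999930966459523
0.079 [ 1.7756  0.6471 -0.5195] [ 0.101   0.1028 -0.0248] 0.07903182574437713
0.078 [ 1.4319 -0.6713  2.0451] [ 0.0532 -0.2542 -0.0434] 0.07844543035378737
35.725
```

View pics/pl2.png

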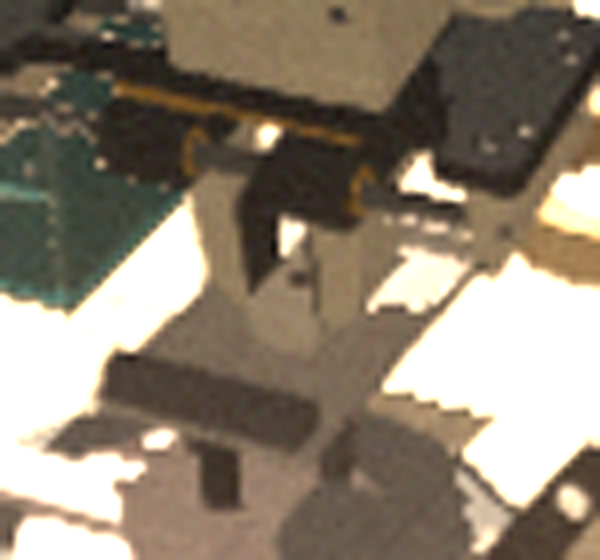

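Contact shows at z = 0.0785 as a force and moment step, and the block rests on the tray floor. I'll release and retreat straight up.

```bash
python3 - <<'E'
from h import *
effector.open_jaws()
p=np.array(manip.current_tool_pos()); manip.servo_line(p+[0,0,.13],vel=.12)
print(manip.current_clock(),manip.current_force())
p,q=knob(0,.2,-1); manip.move_pose(p,q)
print(manip.current_clock())
for n in("scene","top"):
    im=viewer.get_image(n)[:,:,::-1]; cv2.imwrite(f"pics/fin{n}f.png",im)
    c=im[125:235,185:285] if n=="scene" else im[100:220,170:290]
    cv2.imwrite(f"pics/fin{n}.png",cv2.convertScaleAbs(cv2.resize(c,None,fx=5,fy=5,interpolation=cv2.INTER_CUBIC),alpha=1.3))
E
```

```text
38.1583 [-0.5369 -0.2513 -0.0762]
39.65
```

View pics/finscene.png

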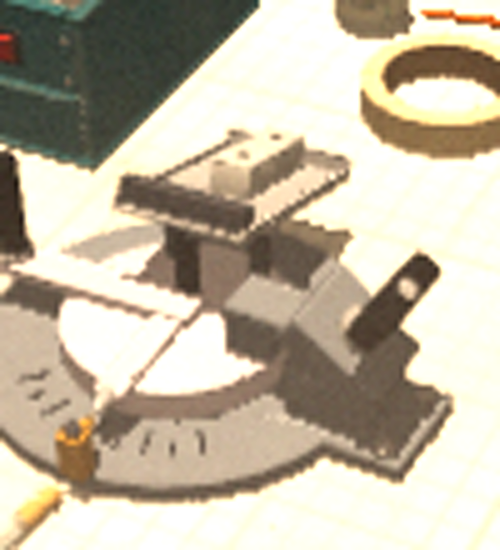

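View pics/fintop.png

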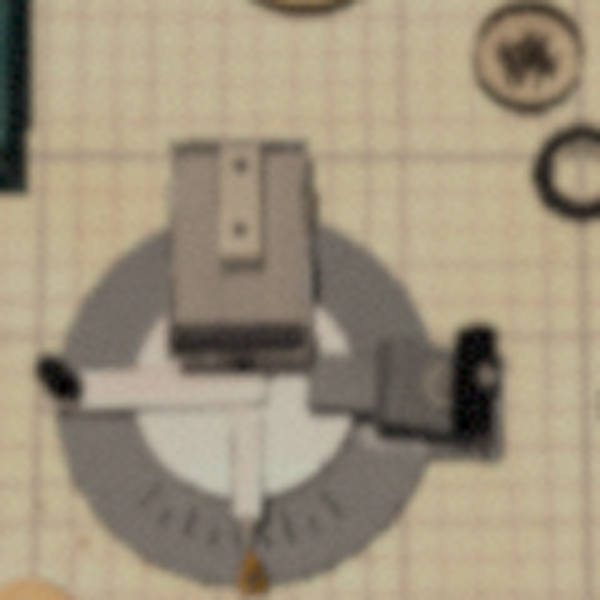

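The block lies centred on the outer half of the tray: it's at x=240 in the top zoom, and the tray spans 172–308. The tray is tipped, and the pointer tip (250,525) sits before the nose (250,553). I'll do a quick numeric check and then hand in.

```bash
python3 - <<'E'
from h import *
T=lambda p:(170+(p[0]+.5)/5-.5,100+(p[1]+.5)/5-.5)
S=lambda p:(185+(p[0]+.5)/5-.5,125+(p[1]+.5)/5-.5)
a,ea=tri(S((235,132)),T((173,146)));b,eb=tri(S((122,182)),T((173,326)))
h1,e1=tri(S((246,155)),T((240,229)));h2,e2=tri(S((276,137)),T((240,165)))
print("tray L edge",a,ea,b,eb,"tilt",np.arctan2(b[2]-a[2]-.004,np.hypot(*(a-b)[:2])))
print("holes",h1,e1,h2,e2,"tilt",np.arctan2(h1[2]-h2[2],np.hypot(*(h1-h2)[:2])),"mid",(h1+h2)/2)
A=cv2.imread("pics/scene0.png").astype(int);B=cv2.imread("pics/finscenef.png").astype(int)
d=abs(A-B).sum(2)
print("diff glue",d[255:300,283:308].mean(),"foil",d[200:226,138:168].mean(),"knob",d[172:200,252:275].mean())
E
```

```text
tray L edge [0.6822 0.0027 0.0478] 0.0027319606049108895 [0.5726 0.0012 0.0856] 0.005298070416415956 tilt 0.2993298963823247
holes [ 0.6279 -0.0349  0.0774] 0.0013502291290641121 [ 0.6655 -0.0332  0.0652] 0.00011712859922365798 tilt 0.3129022833792113 mid [ 0.6467 -0.034   0.0713]
diff glue 136.08177777777777 foil 32.998717948717946 knob 39.36490683229814
```

The tilt is about 0.31 and the block is centred. The glue-stick region differs from the first picture, so I'll check that before handing in.

```bash
python3 - <<'E'
import cv2,numpy as np
a=cv2.imread("pics/scene0.png");b=cv2.imread("pics/finscenef.png")
c=np.hstack([a[230:310,260:330],b[230:310,260:330]]);cv2.imwrite("pics/gl.png",cv2.resize(c,None,fx=5,fy=5,interpolation=cv2.INTER_CUBIC))
E
```

```text
(no output)
```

View pics/gl.png

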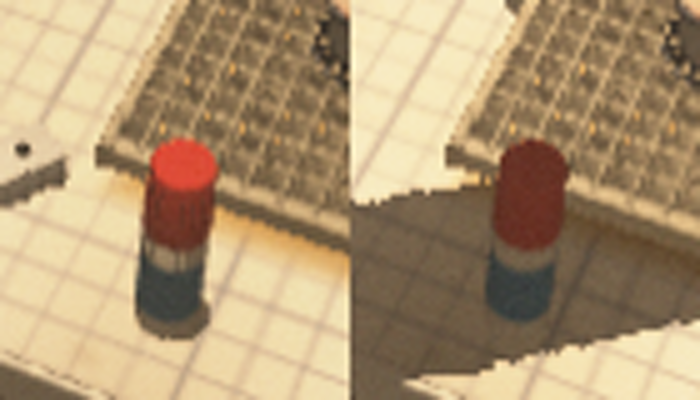

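The glue stick stands exactly where it was, at (183,165) before and 533-350=183 now. Only the arm's shadow falls on it. I'll hand in.

```bash
python3 - <<'E'
from h import *
print(manip.hand_in(), manip.current_clock())
E
```

```text
the job is handed in; nothing more can be done
the job is handed in; nothing more can be done
```

I finished the whole sequence and handed the job in at about 40 s; `hand_in` gives no verdict. I turned the knob about 1.15 rad loose, swung the head about 0.75 rad by the post, and tightened the knob back to its stop. I then laid the block lengthwise on the outer half of the tray, releasing it only once it touched.

Last checks in the pictures:
- **Pointer:** in line with the brass nose to about 1 mm, roughly 0.015 rad.
- **Knob:** looks the same as in its starting, fully tight picture.
- **Block and tray:** the tray is tipped about 0.30–0.31 rad. The block's hole midpoint is about 4–6 mm outward of the loading point I had estimated, and it is centred across the tray.
- **Other objects:** the glue stick has not moved; the brightness difference there was only the arm's shadow. For the foil I compared pixel differences only, and they were small.

One reading was odd: the wrist moment about the knob axis changed sign at the tight stop, from about -0.2 to +0.5 N m. I judged "tight" from that change together with the final picture, since the joint angle itself cannot be read.

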